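# Put four mixed-up stock bottles back in their own colour trays

## Task

The four stock bottles have been put back in each other's trays. Move them so that every bottle stands upright and flat in the tray of its own cap colour; the empty steel tray is there as a spare place to park a bottle on the way. Never set a bottle down on the bare bench or tip one over, and leave the rack of yellow pipette tips where it is.

Things in the scene. Friction and masses are not known exactly. Their poses are not given: they have to be found in the camera images.
- bottle_orange_mid (a point): Upright closed glass bottle with its screw cap and the band round its body orange; 92 mm tall over all, body 50 mm in diameter and straight-sided from its foot up to 60 mm, cap 40 mm in diameter and 20 mm high (72 to 92 mm above the foot); about 0.16 kg. This point is on its axis, half-way up (46 mm above its foot). z axis: up along the bottle.
- bottle_blue_mid (a point): Upright closed glass bottle with its screw cap and the band round its body blue; 92 mm tall over all, body 50 mm in diameter and straight-sided from its foot up to 60 mm, cap 40 mm in diameter and 20 mm high (72 to 92 mm above the foot); about 0.16 kg. This point is on its axis, half-way up (46 mm above its foot). z axis: up along the bottle.
- bottle_green_mid (a point): Upright closed glass bottle with its screw cap and the band round its body green; 92 mm tall over all, body 50 mm in diameter and straight-sided from its foot up to 60 mm, cap 40 mm in diameter and 20 mm high (72 to 92 mm above the foot); about 0.16 kg. This point is on its axis, half-way up (46 mm above its foot). z axis: up along the bottle.
- bottle_black_mid (a point): Upright closed glass bottle with its screw cap and the band round its body black; 92 mm tall over all, body 50 mm in diameter and straight-sided from its foot up to 60 mm, cap 40 mm in diameter and 20 mm high (72 to 92 mm above the foot); about 0.16 kg. This point is on its axis, half-way up (46 mm above its foot). z axis: up along the bottle.
- tray_orange: The orange tray: a shallow square orange plastic bottle tray fixed to the bench, 100 x 100 mm outside; a flat floor 8 mm above the bench and a 14 mm wide rim 16 mm above the bench leave a 72 x 72 mm recess, 8 mm deep, for one bottle. Origin: centre of its underside, on the bench (z = 0); x and y along its sides, z up. At the start a bottle of another colour stands in it.
- tray_blue: The blue tray: a shallow square blue plastic bottle tray fixed to the bench, 100 x 100 mm outside; a flat floor 8 mm above the bench and a 14 mm wide rim 16 mm above the bench leave a 72 x 72 mm recess, 8 mm deep, for one bottle. Origin: centre of its underside, on the bench (z = 0); x and y along its sides, z up. At the start a bottle of another colour stands in it.
- tray_green: The green tray: a shallow square green plastic bottle tray fixed to the bench, 100 x 100 mm outside; a flat floor 8 mm above the bench and a 14 mm wide rim 16 mm above the bench leave a 72 x 72 mm recess, 8 mm deep, for one bottle. Origin: centre of its underside, on the bench (z = 0); x and y along its sides, z up. At the start a bottle of another colour stands in it.
- tray_black: The black tray: a shallow square black plastic bottle tray fixed to the bench, 100 x 100 mm outside; a flat floor 8 mm above the bench and a 14 mm wide rim 16 mm above the bench leave a 72 x 72 mm recess, 8 mm deep, for one bottle. Origin: centre of its underside, on the bench (z = 0); x and y along its sides, z up. At the start a bottle of another colour stands in it.
- spare_tray: The spare tray: same shape and sizes as the coloured trays but bare grey steel, fixed to the bench; empty at the start. Origin: centre of its underside, on the bench; x and y along its sides, z up.
- tip_rack: White box full of short yellow pipette tips standing loose on the bench among the trays: 84 mm (x) x 122 mm (y), 66 mm high to the top of the tips, 0.35 kg. Not to be moved. Origin: centre of its underside. (A flat grey timer, 75 x 60 mm and 24 mm high, and other small things also lie about.)
Not all that is in view belongs to the job. What is shaped like the part that bears bottle_green_mid but pink or red is not meant.

How it is judged:
At the end, for the whole second after the job is handed in: Each of the four bottles stands released, upright (within 0.1 rad) and at rest on the floor of the recess of the tray of its own colour, its axis within 16 mm of the tray's centre (anywhere flat in the recess), its middle 50 to 58 mm above the bench (54 mm when flat) (horizontal distance between bottle_orange_mid and tray_orange below 0.016 m and height (world z) of bottle_orange_mid between 0.05 and 0.058 m and angle between each of bottle_orange_mid, bottle_blue_mid, bottle_green_mid, bottle_black_mid's own z axis and vertical below 0.1 rad and linear speed of each of bottle_orange, bottle_blue, bottle_green, bottle_black below 0.02 m/s and horizontal distance between bottle_blue_mid and tray_blue below 0.016 m and height (world z) of bottle_blue_mid between 0.05 and 0.058 m and horizontal distance between bottle_green_mid and tray_green below 0.016 m and height (world z) of bottle_green_mid between 0.05 and 0.058 m and horizontal distance between bottle_black_mid and tray_black below 0.016 m and height (world z) of bottle_black_mid between 0.05 and 0.058 m); the robot touches nothing.
It fails at once if a bottle is set on the bare bench (its middle below 50 mm; in a tray it is at 54 mm) (height (world z) of any of bottle_orange_mid, bottle_blue_mid, bottle_green_mid, bottle_black_mid below 0.05 m).
It fails at once if a bottle is tipped by more than 0.7 rad (angle between any of bottle_orange_mid, bottle_blue_mid, bottle_green_mid, bottle_black_mid's own z axis and vertical above 0.7 rad).
It fails at once if the tip rack is moved by more than 15 mm (distance of tip_rack from where it was at the start of the episode above 0.015 m).
It also fails if it takes over 144 s, if anything falls off the work surface, if the arm or the gripper's body presses on something with over 40 N, if the wrist force passes 120 N, or if a joint passes its speed limit or range.

## Robot

A 7-joint arm with a two-finger parallel gripper is mounted at the origin on the work surface. World frame = base frame: x ahead of the robot, y to its left, z up, the work surface at z = 0. Lengths are in m, angles in rad, forces in N, time in s.
With the tool pointing down it reaches from about 0.35 to 0.9 m from the base axis. Payload 7.2 kg.
Tool frame: the origin (TCP) lies at the very end of the fingers, on their centre line; the grasp point (between the pads) lies r.grasp_offset behind it (r.grasp_offset is the distance from the TCP to the grasp point, in m); z points along the fingers, y is the line along which they close (so a half turn about z gives the same grasp; the last joint's range is limited). The gripper opens to 85 mm and grips with 20 to 120 N. Pads are 22 mm wide; open, the fingers measure 114 mm over their backs; the gripper's body (76 mm by 85 mm) begins 54 mm behind the grasp point. The pads swing forward as they close: fully open they stand 13 mm farther back than shut.
Start: joints at [1.143, 0.411, -0.013, 1.596, 0.006, 1.134, -0.082], TCP at [0.22, -0.585, 0.231] pointing down, gripper open.
Joint ranges: [-2.95, 2.95], [-0.29, 1.99], [-1.47, 1.44], [0.14, 2.54], [-1.03, 4.17], [0.13, 1.85], [-2.86, 2.86]. Speed limits (rad/s): [2.39, 2.39, 3.01, 3.01, 3.14, 3.14, 3.14].

## Interface

Orientations are given as a unit quaternion [w, x, y, z].
In Python, from bench import r gives the robot as it stands. The module is installed in compiled form; this text tells all that it offers.
- The arm moves only by the tool carry_out, never from a script. Its argument "targets" is a list of rows, each an object of numbers: "tx", "ty", "tz": the shift along the tool's x, y, z in mm; "ax", "ay", "az": the turn, a rotation vector about the tool's x, y, z in rad. A call has 1 to 12 rows; each row is the pose to reach, as a shift and turn from the pose commanded when the call began, along the tool's axes at that moment; what a row does not reach only later rows make up. A row lasts 1/8 s, in which the tool goes at most 62.5 mm and 10.7 degrees, less where a joint would pass 70% of its speed; a pose out of reach is approached as far as the arm can. A call with a gripper value outside its range is refused whole. "gripper" is the finger opening in mm, from 0 to 85.4, set as the call begins (left out, the last holds). The fingers move at their own pace and stop on an object; "squeeze" is the grip in N (left out, the last holds). Time passes only in rows, so rows that repeat a pose let the fingers close. It gives the time, the measured TCP pose, the force, the opening and the grip force at its end, in the units of the state.
- r.state(): the state, without advancing time (a new reading comes with each control period).
- r.camera(name): name is "scene" or "side" or "wrist"; returns a dict with "image" (384x512x3 uint8, red, green, blue), "fx", "fy", "cx", "cy" (pixels), "eye" and "attitude" of the camera in the world. Camera axes: x right, y up, looking along -z (the intrinsics and any distortion apply to the point x, -y, -z); pixel columns grow to the right and rows downward; lengths in m; the calibration is good to about 2 mm. The wrist camera is an equidistant fisheye: a pixel r from the principal point sees the ray r / f radians off the axis. A picture is of the moment at which its call begins. There is no depth.
- r.close_job(): hands the job in; it is judged then, once.
The state is a dict: "time_s": time; "joint_pos": joint angles; "qd": joint speeds; "joint_efforts": joint torques, N m; "tcp_pos": TCP position; "orientation": TCP orientation; "ft_force": force on the tool from outside, world axes, zero at the start; "ft_torque": the same for the moment, N m; "finger_gap": finger opening in m; "grasp_force": force on a finger pad.
Only numpy, scipy, OpenCV 4.12 (cv2) and the standard library are available. Lean on these libraries where they do the work, as an engineer would, in place of code of your own. Each camera call takes 0.05 s, during which the arm holds its last target. There are 200 camera calls.

## Working session

There is one attempt and no reset: what is moved stays moved. The work goes in short steps, Python scripts to look and compute and a tool call to move; the robot and the scene stay as the last step left them, time stands still between calls to the robot, and variables do not carry over. Pictures are saved under pics/ and viewed, at most 14 in all, crops included, and the job is handed in when it is done.

Besides the shell and the picture viewer there is one more tool, called after "Call:" by a JSON object that holds its "name" and its "arguments", one argument or row to a line. carry_out: Moves the arm, as the interface text tells. Its arguments: {"type":"object","properties":{"targets":{"type":"array","items":{"type":"object","properties":{"tx":{"type":"number"},"ty":{"type":"number"},"tz":{"type":"number"},"ax":{"type":"number"},"ay":{"type":"number"},"az":{"type":"number"}}}},"gripper":{"type":"number"},"squeeze":{"type":"number"}},"required":["targets"]}

```bash
mkdir -p pics; python3 - <<'E'
from bench import r
import cv2,numpy as np,pickle
s=r.state();print(s, r.grasp_offset)
for n in("scene","side","wrist"):
    c=r.camera(n);pickle.dump(c,open(f"{n}0.pkl","wb"))
    cv2.imwrite(f"pics/{n}0.png",c["image"][:,:,::-1]);print(n,{k:v for k,v in c.items() if k!="image"})
E
```

```text
{'time_s': 0.0, 'joint_pos': array([ 1.14279942,  0.41190019, -0.01271441,  1.59704697,  0.00557626,
        1.13428343, -0.08220514]), 'qd': array([-7.80933307e-05, -1.35629594e-03,  1.29577301e-03,  7.77905872e-04,
        2.51234433e-04,  1.13914642e-03, -5.82126613e-04]), 'joint_efforts': array([-1.63683944e-03, -6.00624204e+01,  6.81558587e-01, -2.99411505e+01,
        1.37694212e-02,  1.04443778e-02, -2.37372336e-05]), 'tcp_pos': array([ 0.21984882, -0.58453065,  0.23045167]), 'orientation': array([-7.78995409e-04,  9.83860509e-01,  1.78935341e-01, -1.88011751e-04]), 'ft_force': array([-0.39821198,  0.0493122 ,  0.56808071]), 'ft_torque': array([-0.0047274 ,  0.0215133 , -0.03613624]), 'grasp_force': 0.0, 'finger_gap': 0.08538240885935283} 0.0187
scene {'fx': 417.99988148107565, 'fy': 417.99988148107565, 'cx': 263.00389749964097, 'cy': 198.9916302123783, 'eye': array([ 1.37018767, -0.26650675,  0.85059388]), 'attitude': array([0.75809036, 0.31932701, 0.23153237, 0.51934769])}
side {'fx': 349.5680200412389, 'fy': 349.5680200412389, 'cx': 252.851022274016, 'cy': 188.21668919974704, 'eye': array([0.24129257, 0.37021097, 0.65826579]), 'attitude': array([-0.36375885, -0.14157857,  0.31589713,  0.86477975])}
wrist {'fx': 297.3186396354542, 'fy': 297.3186396354542, 'cx': 259.9579119012691, 'cy': 193.5639244634725, 'eye': array([ 0.28860559, -0.55975869,  0.37225967]), 'attitude': array([ 0.81364628, -0.1175827 ,  0.08175739, -0.56344456])}
```

View pics/scene0.png

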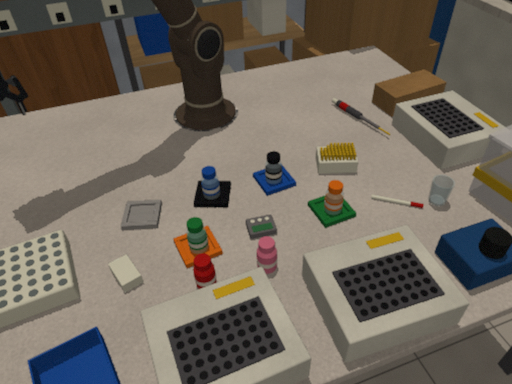

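View pics/side0.png

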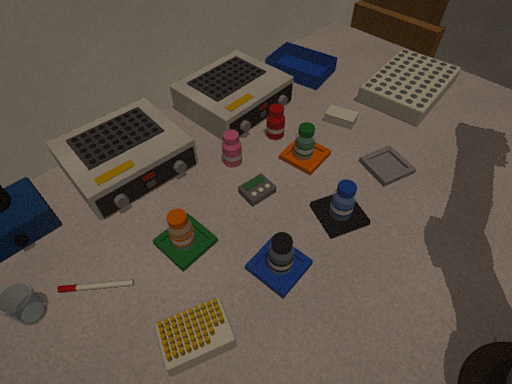

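View pics/wrist0.png

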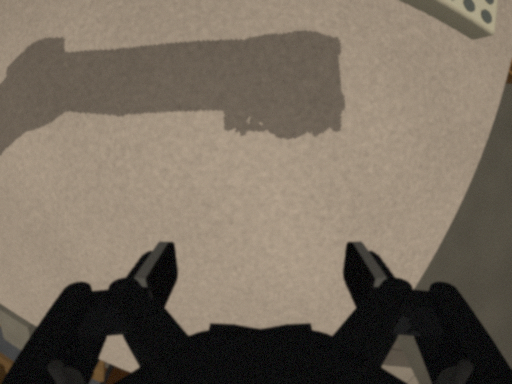

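The picture shows green in the orange tray (scene px 196,237), blue in the black tray (210,185), black in the blue tray (273,172) and orange in the green tray (334,200). The spare tray is empty at (141,214). There are red and pink decoys at (204,272) and (266,256), and the tip rack is at (337,158). The side view agrees; the wrist camera sees only bare bench.

```bash
cat > h.py <<'E'
import numpy as np,cv2,pickle
from scipy.spatial.transform import Rotation as R
def rot(q): return R.from_quat([q[1],q[2],q[3],q[0]]).as_matrix()
def ray(c,u,v,fish=False):
    x,y=(u-c["cx"])/c["fx"],(v-c["cy"])/c["fy"]
    if fish:
        t=np.hypot(x,y); k=np.sin(t)/t if t>1e-9 else 1; d=np.array([x*k,-y*k,-np.cos(t)])
    else: d=np.array([x,-y,-1.])
    d=rot(c["attitude"])@d; return d/np.linalg.norm(d)
def plane(c,p,z,fish=False):
    d=ray(c,*p,fish); return c["eye"]+d*(z-c["eye"][2])/d[2]
def tri(cs,ps,fish):
    A=np.zeros((3,3));b=np.zeros(3);M=[]
    for c,p,f in zip(cs,ps,fish):
        d=ray(c,*p,f);P=np.eye(3)-np.outer(d,d);A+=P;b+=P@c["eye"];M.append((P,c["eye"]))
    x=np.linalg.solve(A,b);return x,max(np.linalg.norm(P@(x-e)) for P,e in M)
def comp(m,near,rad=45):
    """union of mask pixels of components lying within rad of near"""
    n,l,st,ce=cv2.connectedComponentsWithStats(m.astype(np.uint8))
    return [(st[i,4],ce[i],l==i) for i in range(1,n) if np.hypot(*(ce[i]-near))<rad and st[i,4]>15]
def move(s,goal,yaw=None):
    "tool-frame shift mm to goal"
    return (rot(s["orientation"]).T@(np.array(goal)-s["tcp_pos"])*1000).round(0)
E
python3 - <<'E'
from h import *
C={n:pickle.load(open(n+"0.pkl","rb")) for n in("scene","side")}
hue={"orange":(5,16,150,120),"green":(50,85,90,40),"blue":(100,125,130,50)}
caps={"orange":((335,188),(178,218)),"green":((195,226),(306,130)),"blue":((209,174),(346,188)),"black":((274,158),(282,242))}
trays={"orange":((198,246),(305,154)),"green":((332,209),(186,241)),"blue":((274,180),(280,264)),"black":((213,194),(340,214))}
for k in caps:
    pc=[];tr=[]
    for i,n in enumerate(C):
        im=C[n]["image"];h=cv2.cvtColor(im,cv2.COLOR_RGB2HSV)
        if k=="black": m=h[...,2]<45
        else:
            a=hue[k]; m=(h[...,0]>=a[0])&(h[...,0]<=a[1])&(h[...,1]>a[2])&(h[...,2]>a[3])
        cc=sorted(comp(m,caps[k][i],12),key=lambda t:-t[0])
        print(k,n,[(t[0],t[1].round(1)) for t in cc]); 
        if cc: pc.append(cc[0][1])
        big=[t for t in comp(m,trays[k][i],25) if t[0]>60]
        mm=np.any([t[2] for t in big],axis=0) if big else np.zeros(m.shape,bool)
        pts=np.argwhere(mm)[:,::-1].astype(np.float32)
        hull=cv2.convexHull(pts)[:,0]
        w=np.array([plane(C[n],p,.016)[:2] for p in hull],np.float32)
        r=cv2.minAreaRect(w*1000);print("  tray",n,len(pts),np.round(r[0]),np.round(r[1]),round(r[2]))
    if len(pc)==2: print("  cap",tri(list(C.values()),pc,[0,0]))
E
```

```text
orange scene [(np.int32(110), array([335.5, 184.9]))]
  tray scene 602 [ 644. -192.] [108.  99.] 7
orange side [(np.int32(238), array([176. , 216.1]))]
  tray side 477 [ 636. -189.] [99. 99.] 7
  cap (array([0.64578743, 0.20142396, 0.09793294]), np.float64(0.0008300137159712328))
green scene [(np.int32(207), array([194.3, 225.1]))]
  tray scene 660 [650. 193.] [108. 105.] 4
green side [(np.int32(181), array([306.6, 129.2]))]
  tray side 1216 [640. 201.] [106. 101.] 3
  cap (array([ 0.64070941, -0.18989351,  0.09007904]), np.float64(0.00040793161508041753))
blue scene [(np.int32(139), array([208.3, 172.6]))]
  tray scene 525 [471.  91.] [108. 103.] 5
blue side [(np.int32(255), array([347.2, 188.2]))]
  tray side 1369 [460.  99.] [101. 103.] 5
  cap (array([ 0.45518279, -0.10352412,  0.0893961 ]), np.float64(0.0006500059917307745))
black scene [(np.int32(129), array([273.1, 157.5]))]
  tray scene 557 [ 464. -102.] [ 99. 109.] 68
black side [(np.int32(393), array([281.5, 243.2]))]
  tray side 1177 [452. -93.] [105. 104.] 68
  cap (array([0.46045812, 0.09399786, 0.0886875 ]), np.float64(0.000730317306951158))
```

```bash
python3 - <<'E'
from h import *
C={n:pickle.load(open(n+"0.pkl","rb")) for n in("scene","side")}
cr=[]
for n,(u,v) in {"scene":(141,214),"side":(387,165)}.items():
    im=C[n]["image"];print(n,im[v,u],im[v+40,u]); h=cv2.cvtColor(im,cv2.COLOR_RGB2HSV)
    k=im[v-32:v+32,u-40:u+40,::-1];cr.append(cv2.resize(k,(640,512),interpolation=cv2.INTER_CUBIC)[:, :])
    lab=cv2.cvtColor(im,cv2.COLOR_RGB2LAB).astype(int)
    sub=cv2.GaussianBlur(h[...,1],(3,3),0);m=np.zeros(sub.shape,bool);m[v-30:v+30,u-35:u+35]=sub[v-30:v+30,u-35:u+35]<25
    print(np.median(sub[v-3:v+3,u-3:u+3]),np.median(sub[v+30:v+40,u-5:u+5]))
    cc=sorted(comp(m,(u,v),10),key=lambda t:-t[0])
    if cc:
        hull=cv2.convexHull(np.argwhere(cc[0][2])[:,::-1].astype(np.float32))[:,0]
        w=np.array([plane(C[n],p,.016)[:2] for p in hull],np.float32);r=cv2.minAreaRect(w*1000);print(cc[0][0],r)
        print(cv2.approxPolyDP(hull[:,None],4,True)[:,0].tolist())
cv2.imwrite("pics/sp.png",cv2.resize(np.hstack(cr),(800,320)))
# other things
for nm,a,b,z in [("red",(204,262),(276,110),.082),("pink",(267,244),(231,136),.082),("timer",(261,227),(257,189),.02),("rackC",(337,152),(192,333),.066)]:
    print(nm,tri(list(C.values()),[a,b],[0,0])[0].round(3))
for nm,c in [("rack",[(158,336),(219,301),(235,339),(170,371)])]:
    print(nm,[plane(C["side"],p,.06)[:2].round(3) for p in c])
E
```

```text
scene [122 117 109] [158 146 132]
27.0 41.0
side [90 79 74] [118 104  93]
45.0 57.0
red [ 0.755 -0.198  0.083]
pink [ 0.76  -0.043  0.085]
timer [ 0.638 -0.013  0.009]
rackC [0.462 0.311 0.048]
rack [array([0.494, 0.358]), array([0.469, 0.246]), array([0.401, 0.269]), array([0.436, 0.374])]
```

View pics/sp.png

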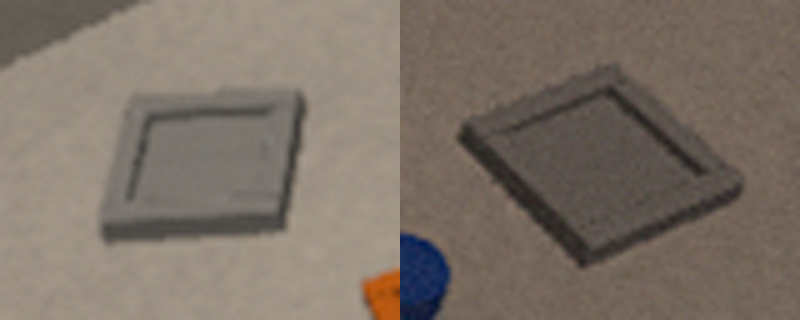

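```bash
python3 - <<'E'
from h import *
from bench import r
C=[pickle.load(open(n+"0.pkl","rb")) for n in("scene","side")]
P=[tri(C,p,[0,0]) for p in [((121.4,226.4),(389,146.2)),((127,200.6),(415.4,169.4)),((161.6,200.2),(383.6,184)),((158.4,226),(359.4,159.6))]]
for p in P: print(p[0].round(4),round(p[1],4))
X=np.array([p[0] for p in P]);print("centre",X.mean(0),np.linalg.norm(X-np.roll(X,1,0),axis=1))
print(move(r.state(),(.641,-.190,.230)))
E
```

```text
[ 0.4944 -0.3705  0.0106] 0.0005
[ 0.3999 -0.3411  0.0134] 0.001
[ 0.4305 -0.2463  0.0087] 0.0007
[ 0.5236 -0.2759  0.0048] 0.0019
centre [ 0.46209919 -0.30846038  0.00937067] [0.0991174  0.09899236 0.09971333 0.09778935]
[ 533. -221.    1.]
```

Call:
{"name": "carry_out", "arguments": {
  "targets": [
    {"tx":533,"ty":-221,"tz":1,"az":0.36},
    {"tx":533,"ty":-221,"tz":1,"az":0.36},
    {"tx":533,"ty":-221,"tz":1,"az":0.36},
    {"tx":533,"ty":-221,"tz":1,"az":0.36},
    {"tx":533,"ty":-221,"tz":1,"az":0.36},
    {"tx":533,"ty":-221,"tz":1,"az":0.36},
    {"tx":533,"ty":-221,"tz":1,"az":0.36},
    {"tx":533,"ty":-221,"tz":1,"az":0.36},
    {"tx":533,"ty":-221,"tz":1,"az":0.36},
    {"tx":533,"ty":-221,"tz":1,"az":0.36},
    {"tx":533,"ty":-221,"tz":1,"az":0.36},
    {"tx":533,"ty":-221,"tz":1,"az":0.36}
  ],
  "gripper": 85,
  "squeeze": 40
}}

```text
schema error: expected keys tx, ty, tz, ax, ay, az
```

```bash
python3 - <<'E'
from h import *
from bench import r
s=r.state();print(s["time_s"],s["tcp_pos"],s["orientation"],s["joint_pos"],move(s,(.641,-.190,.037)))
c=r.camera("wrist");pickle.dump(c,open("w1.pkl","wb"));cv2.imwrite("pics/w1.png",c["image"][:,:,::-1]);print(c["eye"])
E
```

```text
0.15 [ 0.21987375 -0.58464458  0.23065225] [-6.01257835e-04  9.83861976e-01  1.78927996e-01 -1.50334184e-04] [ 1.1428098   0.41171957 -0.0126853   1.5968323   0.00558142  1.13431567
 -0.08218415] [ 533. -221.  194.]
[ 0.2886215  -0.55979646  0.37237189]
```

View pics/w1.png

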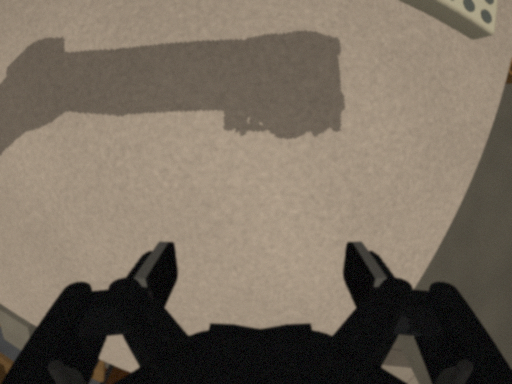

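The move was refused because all six keys are required, so the view hasn't changed.

Call:
{"name": "carry_out", "arguments": {
  "targets": [
    {"tx":60,"ty":-25,"tz":0,"ax":0,"ay":0,"az":0.1},
    {"tx":533,"ty":-221,"tz":0,"ax":0,"ay":0,"az":0.36},
    {"tx":533,"ty":-221,"tz":0,"ax":0,"ay":0,"az":0.36},
    {"tx":533,"ty":-221,"tz":0,"ax":0,"ay":0,"az":0.36},
    {"tx":533,"ty":-221,"tz":0,"ax":0,"ay":0,"az":0.36},
    {"tx":533,"ty":-221,"tz":0,"ax":0,"ay":0,"az":0.36},
    {"tx":533,"ty":-221,"tz":0,"ax":0,"ay":0,"az":0.36},
    {"tx":533,"ty":-221,"tz":0,"ax":0,"ay":0,"az":0.36},
    {"tx":533,"ty":-221,"tz":0,"ax":0,"ay":0,"az":0.36},
    {"tx":533,"ty":-221,"tz":0,"ax":0,"ay":0,"az":0.36},
    {"tx":533,"ty":-221,"tz":0,"ax":0,"ay":0,"az":0.36},
    {"tx":533,"ty":-221,"tz":0,"ax":0,"ay":0,"az":0.36}
  ],
  "gripper": 85,
  "squeeze": 40
}}

```text
time_s: 1.7
tcp_pos: [0.6397, -0.1929, 0.2312]
orientation: [0.001, 1.0, -0.001, -0.001]
ft_force: [-0.1, -0.9, -0.3]
finger_gap: 0.0849
grasp_force: 0.0
```

```bash
python3 - <<'E'
from h import *
from bench import r
s=r.state();print(s["time_s"],s["tcp_pos"],s["orientation"],s["joint_pos"],move(s,(.641,-.190,.037)))
c=r.camera("wrist");pickle.dump(c,open("w1.pkl","wb"));cv2.imwrite("pics/w1b.png",c["image"][:,:,::-1]);print(c["eye"])
E
```

```text
1.7 [ 0.63973733 -0.19290074  0.23117247] [ 6.56327466e-04  9.99998587e-01 -1.45372062e-03 -5.31349252e-04] [ 0.30652689  0.4908602  -0.1288505   1.47364838  0.06711036  1.18212293
 -1.406467  ] [  1.  -3. 194.]
[ 0.71317789 -0.19334087  0.37284766]
```

View pics/w1b.png

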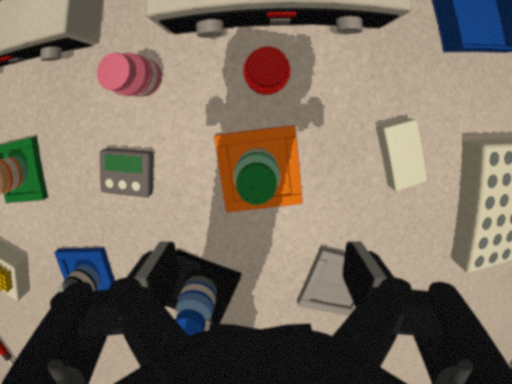

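The gripper is now over the green bottle. Its cap top is at (257,184), with orange tray rim corners at about (215,135), (295,126), (301,203) and (225,211). The spare tray is at (330,275), partly hidden.

```bash
python3 - <<'E'
from h import *
c=pickle.load(open("w1.pkl","rb"))
P=[plane(c,p,.016,1) for p in [(215,135),(295,126),(301,203),(225,211)]]
print("tray",np.mean(P,0),np.linalg.norm(np.array(P)-np.roll(P,1,0),axis=1))
im=c["image"];h=cv2.cvtColor(im,cv2.COLOR_RGB2HSV);m=(h[...,0]>50)&(h[...,0]<85)&(h[...,1]>120)
cc=comp(m,(257,184),12);print([(a,b) for a,b,_ in cc])
(x,y),rr=cv2.minEnclosingCircle(np.argwhere(cc[0][2])[:,::-1].astype(np.float32));print(x,y,rr)
print(plane(c,(257,184),.1,1),plane(c,cc[0][1],.1,1))
S=pickle.load(open("scene0.pkl","rb"));print(tri([c,S],[(257,187),(194.3,225.1)],[1,0]))
print("red",plane(c,(267,70),.092,1))
E
```

```text
tray [ 0.63801184 -0.19260315  0.016     ] [0.09741899 0.09677851 0.09747263 0.0976076 ]
[(np.int32(1246), array([256.03852327, 182.72552167]))]
256.375 182.875 20.4061336517334
[ 0.64180787 -0.19084222  0.1       ] [ 0.64305988 -0.18993874  0.1       ]
(array([ 0.63447774, -0.18980329,  0.08346629]), np.float64(0.0008770586790341307))
red [ 0.74919539 -0.20053876  0.092     ]
```

Call:
{"name": "carry_out", "arguments": {
  "targets": [
    {"tx":1,"ty":-3,"tz":40,"ax":0,"ay":0,"az":0},
    {"tx":1,"ty":-3,"tz":80,"ax":0,"ay":0,"az":0},
    {"tx":1,"ty":-3,"tz":115,"ax":0,"ay":0,"az":0},
    {"tx":1,"ty":-3,"tz":145,"ax":0,"ay":0,"az":0},
    {"tx":1,"ty":-3,"tz":175,"ax":0,"ay":0,"az":0},
    {"tx":1,"ty":-3,"tz":193,"ax":0,"ay":0,"az":0},
    {"tx":1,"ty":-3,"tz":193,"ax":0,"ay":0,"az":0},
    {"tx":1,"ty":-3,"tz":193,"ax":0,"ay":0,"az":0}
  ]
}}

```text
time_s: 2.75
tcp_pos: [0.6427, -0.1881, 0.0396]
orientation: [0.0, 1.0, -0.0, 0.001]
ft_force: [0.7, -0.6, 0.9]
finger_gap: 0.0849
grasp_force: 0.0
```

Call:
{"name": "carry_out", "arguments": {
  "targets": [
    {"tx":0,"ty":0,"tz":0,"ax":0,"ay":0,"az":0},
    {"tx":0,"ty":0,"tz":0,"ax":0,"ay":0,"az":0},
    {"tx":0,"ty":0,"tz":0,"ax":0,"ay":0,"az":0},
    {"tx":0,"ty":0,"tz":0,"ax":0,"ay":0,"az":0},
    {"tx":0,"ty":0,"tz":0,"ax":0,"ay":0,"az":0},
    {"tx":0,"ty":0,"tz":0,"ax":0,"ay":0,"az":0},
    {"tx":0,"ty":0,"tz":0,"ax":0,"ay":0,"az":0},
    {"tx":0,"ty":0,"tz":0,"ax":0,"ay":0,"az":0}
  ],
  "gripper": 40,
  "squeeze": 40
}}

```text
time_s: 3.75
tcp_pos: [0.6429, -0.1878, 0.0395]
orientation: [0.0, 1.0, -0.0, 0.001]
ft_force: [-0.4, -0.1, 5.2]
finger_gap: 0.0487
grasp_force: 42.5
```

Call:
{"name": "carry_out", "arguments": {
  "targets": [
    {"tx":0,"ty":0,"tz":-20,"ax":0,"ay":0,"az":0},
    {"tx":0,"ty":0,"tz":-60,"ax":0,"ay":0,"az":0},
    {"tx":0,"ty":0,"tz":-100,"ax":0,"ay":0,"az":0},
    {"tx":-20,"ty":13,"tz":-110,"ax":0,"ay":0,"az":0},
    {"tx":-55,"ty":36,"tz":-110,"ax":0,"ay":0,"az":0},
    {"tx":-95,"ty":62,"tz":-110,"ax":0,"ay":0,"az":0},
    {"tx":-135,"ty":88,"tz":-110,"ax":0,"ay":0,"az":0},
    {"tx":-165,"ty":109,"tz":-110,"ax":0,"ay":0,"az":0},
    {"tx":-181,"ty":120,"tz":-110,"ax":0,"ay":0,"az":0},
    {"tx":-181,"ty":120,"tz":-110,"ax":0,"ay":0,"az":0},
    {"tx":-181,"ty":120,"tz":-110,"ax":0,"ay":0,"az":0}
  ]
}}

```text
time_s: 5.12
tcp_pos: [0.4623, -0.3064, 0.1483]
orientation: [-0.0, 1.0, 0.001, 0.0]
ft_force: [-0.0, 0.4, -1.3]
finger_gap: 0.0484
grasp_force: 41.8
```

```bash
python3 - <<'E'
from h import *
from bench import r
s=r.state();print(s["tcp_pos"],s["finger_gap"],s["joint_pos"])
for n in("side","wrist"):
    c=r.camera(n);pickle.dump(c,open(n+"2.pkl","wb"));cv2.imwrite(f"pics/{n}2.png",c["image"][:,:,::-1])
a=[cv2.imread(f"pics/{n}2.png") for n in("side","wrist")]
cv2.imwrite("pics/c2.png",cv2.resize(np.hstack(a),(800,300)))
E
```

```text
[ 0.46225597 -0.30637396  0.148316  ] 0.048354856688681155 [ 0.58851909  0.38370416 -0.11464949  1.85508219  0.053385    0.90531982
 -1.12029503]
```

View pics/c2.png

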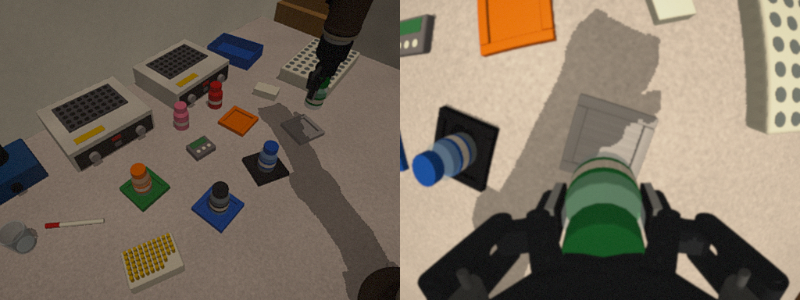

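The green bottle is held upright above the spare tray, and the orange tray is free. I'll lower it now.

Call:
{"name": "carry_out", "arguments": {
  "targets": [
    {"tx":0,"ty":1,"tz":35,"ax":0,"ay":0,"az":0},
    {"tx":0,"ty":1,"tz":65,"ax":0,"ay":0,"az":0},
    {"tx":0,"ty":1,"tz":88,"ax":0,"ay":0,"az":0},
    {"tx":0,"ty":1,"tz":100,"ax":0,"ay":0,"az":0},
    {"tx":0,"ty":1,"tz":105,"ax":0,"ay":0,"az":0},
    {"tx":0,"ty":1,"tz":108,"ax":0,"ay":0,"az":0},
    {"tx":0,"ty":1,"tz":108,"ax":0,"ay":0,"az":0},
    {"tx":0,"ty":1,"tz":108,"ax":0,"ay":0,"az":0}
  ]
}}

```text
time_s: 6.22
tcp_pos: [0.4614, -0.3087, 0.0409]
orientation: [0.0, 1.0, -0.0, 0.0]
ft_force: [-0.5, 0.2, -1.6]
finger_gap: 0.0489
grasp_force: 41.8
```

Call:
{"name": "carry_out", "arguments": {
  "targets": [
    {"tx":0,"ty":0,"tz":0,"ax":0,"ay":0,"az":0},
    {"tx":0,"ty":0,"tz":0,"ax":0,"ay":0,"az":0},
    {"tx":0,"ty":0,"tz":0,"ax":0,"ay":0,"az":0},
    {"tx":0,"ty":0,"tz":0,"ax":0,"ay":0,"az":0},
    {"tx":0,"ty":0,"tz":0,"ax":0,"ay":0,"az":0},
    {"tx":0,"ty":0,"tz":-30,"ax":0,"ay":0,"az":0},
    {"tx":0,"ty":0,"tz":-80,"ax":0,"ay":0,"az":0},
    {"tx":0,"ty":0,"tz":-140,"ax":0,"ay":0,"az":0},
    {"tx":0,"ty":0,"tz":-190,"ax":0,"ay":0,"az":0},
    {"tx":0,"ty":0,"tz":-190,"ax":0,"ay":0,"az":0}
  ],
  "gripper": 85
}}

```text
time_s: 7.48
tcp_pos: [0.4631, -0.3096, 0.2348]
orientation: [0.002, 1.0, -0.0, 0.003]
ft_force: [0.4, 0.4, -0.8]
finger_gap: 0.0849
grasp_force: 0.0
```

Call:
{"name": "carry_out", "arguments": {
  "targets": [
    {"tx":20,"ty":-55,"tz":0,"ax":0,"ay":0,"az":0},
    {"tx":184,"ty":-509,"tz":0,"ax":0,"ay":0,"az":0},
    {"tx":184,"ty":-509,"tz":0,"ax":0,"ay":0,"az":0},
    {"tx":184,"ty":-509,"tz":0,"ax":0,"ay":0,"az":0},
    {"tx":184,"ty":-509,"tz":0,"ax":0,"ay":0,"az":0},
    {"tx":184,"ty":-509,"tz":0,"ax":0,"ay":0,"az":0},
    {"tx":184,"ty":-509,"tz":0,"ax":0,"ay":0,"az":0},
    {"tx":184,"ty":-509,"tz":0,"ax":0,"ay":0,"az":0},
    {"tx":184,"ty":-509,"tz":0,"ax":0,"ay":0,"az":0},
    {"tx":184,"ty":-509,"tz":0,"ax":0,"ay":0,"az":0},
    {"tx":184,"ty":-509,"tz":0,"ax":0,"ay":0,"az":0},
    {"tx":184,"ty":-509,"tz":0,"ax":0,"ay":0,"az":0}
  ]
}}

```text
time_s: 8.98
tcp_pos: [0.6452, 0.1985, 0.2299]
orientation: [0.001, 1.0, -0.001, -0.0]
ft_force: [-0.1, -0.1, 0.0]
finger_gap: 0.0853
grasp_force: 0.0
```

```bash
python3 - <<'E'
from h import *
from bench import r
s=r.state();print(s["tcp_pos"],s["orientation"],s["joint_pos"],move(s,(.646,.201,.040)))
c=r.camera("wrist");pickle.dump(c,open("w3.pkl","wb"));cv2.imwrite("pics/w3.png",c["image"][:,:,::-1])
E
```

```text
[0.64516751 0.19851573 0.22990105] [ 5.97162734e-04  9.99999103e-01 -1.17401320e-03 -2.41376997e-04] [-0.17122089  0.51928359 -0.30197833  1.44670785  0.15992825  1.20061913
 -2.06692036] [  1.  -3. 190.]
```

View pics/w3.png

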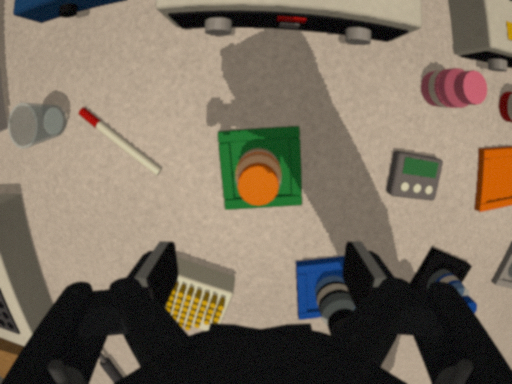

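The orange cap top is at (258,184), and the green tray corners are at (219,131), (299,127), (302,205) and (225,209).

```bash
python3 - <<'E'
from h import *
c=pickle.load(open("w3.pkl","rb"))
P=[plane(c,p,.016,1) for p in [(219,131),(299,127),(302,205),(225,209)]]
print("tray",np.mean(P,0),np.linalg.norm(np.array(P)-np.roll(P,1,0),axis=1))
print(plane(c,(258,184.5),.1,1))
E
```

```text
tray [0.64473271 0.19602284 0.016     ] [0.09874729 0.09584423 0.09836736 0.09810148]
[0.64714411 0.19965251 0.1       ]
```

Call:
{"name": "carry_out", "arguments": {
  "targets": [
    {"tx":1,"ty":-2,"tz":40,"ax":0,"ay":0,"az":0},
    {"tx":1,"ty":-2,"tz":80,"ax":0,"ay":0,"az":0},
    {"tx":1,"ty":-2,"tz":115,"ax":0,"ay":0,"az":0},
    {"tx":1,"ty":-2,"tz":145,"ax":0,"ay":0,"az":0},
    {"tx":1,"ty":-2,"tz":175,"ax":0,"ay":0,"az":0},
    {"tx":1,"ty":-2,"tz":190,"ax":0,"ay":0,"az":0},
    {"tx":1,"ty":-2,"tz":190,"ax":0,"ay":0,"az":0},
    {"tx":1,"ty":-2,"tz":190,"ax":0,"ay":0,"az":0}
  ]
}}

```text
time_s: 10.02
tcp_pos: [0.6471, 0.2026, 0.0417]
orientation: [-0.0, 1.0, -0.0, 0.001]
ft_force: [0.1, 0.0, -0.3]
finger_gap: 0.0848
grasp_force: 0.0
```

Call:
{"name": "carry_out", "arguments": {
  "targets": [
    {"tx":0,"ty":0,"tz":0,"ax":0,"ay":0,"az":0},
    {"tx":0,"ty":0,"tz":0,"ax":0,"ay":0,"az":0},
    {"tx":0,"ty":0,"tz":0,"ax":0,"ay":0,"az":0},
    {"tx":0,"ty":0,"tz":0,"ax":0,"ay":0,"az":0},
    {"tx":0,"ty":0,"tz":0,"ax":0,"ay":0,"az":0},
    {"tx":0,"ty":0,"tz":0,"ax":0,"ay":0,"az":0},
    {"tx":0,"ty":0,"tz":0,"ax":0,"ay":0,"az":0},
    {"tx":0,"ty":0,"tz":0,"ax":0,"ay":0,"az":0}
  ],
  "gripper": 40
}}

```text
time_s: 11.02
tcp_pos: [0.6467, 0.2024, 0.0415]
orientation: [0.0, 1.0, -0.0, 0.001]
ft_force: [-1.6, -1.3, 5.3]
finger_gap: 0.0485
grasp_force: 41.2
```

Call:
{"name": "carry_out", "arguments": {
  "targets": [
    {"tx":0,"ty":0,"tz":-20,"ax":0,"ay":0,"az":0},
    {"tx":0,"ty":0,"tz":-60,"ax":0,"ay":0,"az":0},
    {"tx":0,"ty":10,"tz":-100,"ax":0,"ay":0,"az":0},
    {"tx":0,"ty":35,"tz":-110,"ax":0,"ay":0,"az":0},
    {"tx":-2,"ty":80,"tz":-110,"ax":0,"ay":0,"az":0},
    {"tx":-3,"ty":130,"tz":-110,"ax":0,"ay":0,"az":0},
    {"tx":-4,"ty":180,"tz":-110,"ax":0,"ay":0,"az":0},
    {"tx":-5,"ty":230,"tz":-110,"ax":0,"ay":0,"az":0},
    {"tx":-6,"ty":280,"tz":-110,"ax":0,"ay":0,"az":0},
    {"tx":-7,"ty":330,"tz":-110,"ax":0,"ay":0,"az":0},
    {"tx":-8,"ty":370,"tz":-110,"ax":0,"ay":0,"az":0},
    {"tx":-8,"ty":393,"tz":-110,"ax":0,"ay":0,"az":0}
  ]
}}

```text
time_s: 12.52
tcp_pos: [0.6377, -0.1933, 0.1513]
orientation: [0.001, 1.0, -0.001, 0.0]
ft_force: [0.3, 0.9, -1.9]
finger_gap: 0.0487
grasp_force: 42.0
```

Call:
{"name": "carry_out", "arguments": {
  "targets": [
    {"tx":0,"ty":0,"tz":0,"ax":0,"ay":0,"az":0},
    {"tx":0,"ty":0,"tz":0,"ax":0,"ay":0,"az":0},
    {"tx":0,"ty":0,"tz":0,"ax":0,"ay":0,"az":0}
  ]
}}

```text
time_s: 12.9
tcp_pos: [0.6385, -0.1881, 0.1505]
orientation: [-0.001, 1.0, 0.001, 0.0]
ft_force: [-0.6, 0.5, -2.1]
finger_gap: 0.0489
grasp_force: 42.0
```

```bash
python3 - <<'E'
from h import *
from bench import r
s=r.state();print(s["tcp_pos"],s["orientation"],s["finger_gap"],move(s,(.639,-.191,.043)))
E
```

```text
[ 0.63854061 -0.1880806   0.15045412] [-5.06705124e-04  9.99999000e-01  1.31601838e-03  1.08600432e-04] 0.04894899056340719 [  0.   3. 107.]
```

Call:
{"name": "carry_out", "arguments": {
  "targets": [
    {"tx":0,"ty":1,"tz":35,"ax":0,"ay":0,"az":0},
    {"tx":0,"ty":1,"tz":65,"ax":0,"ay":0,"az":0},
    {"tx":0,"ty":1,"tz":88,"ax":0,"ay":0,"az":0},
    {"tx":0,"ty":1,"tz":100,"ax":0,"ay":0,"az":0},
    {"tx":0,"ty":1,"tz":105,"ax":0,"ay":0,"az":0},
    {"tx":0,"ty":1,"tz":108,"ax":0,"ay":0,"az":0},
    {"tx":0,"ty":1,"tz":108,"ax":0,"ay":0,"az":0},
    {"tx":0,"ty":1,"tz":108,"ax":0,"ay":0,"az":0}
  ]
}}

```text
time_s: 13.9
tcp_pos: [0.6385, -0.1916, 0.043]
orientation: [0.0, 1.0, -0.0, 0.001]
ft_force: [0.0, 0.1, -1.2]
finger_gap: 0.0487
grasp_force: 42.0
```

Call:
{"name": "carry_out", "arguments": {
  "targets": [
    {"tx":0,"ty":0,"tz":0,"ax":0,"ay":0,"az":0},
    {"tx":0,"ty":0,"tz":0,"ax":0,"ay":0,"az":0},
    {"tx":0,"ty":0,"tz":0,"ax":0,"ay":0,"az":0},
    {"tx":0,"ty":0,"tz":0,"ax":0,"ay":0,"az":0},
    {"tx":0,"ty":0,"tz":0,"ax":0,"ay":0,"az":0},
    {"tx":0,"ty":0,"tz":-30,"ax":0,"ay":0,"az":0},
    {"tx":0,"ty":0,"tz":-80,"ax":0,"ay":0,"az":0},
    {"tx":0,"ty":0,"tz":-140,"ax":0,"ay":0,"az":0},
    {"tx":0,"ty":0,"tz":-190,"ax":0,"ay":0,"az":0},
    {"tx":0,"ty":0,"tz":-190,"ax":0,"ay":0,"az":0},
    {"tx":0,"ty":0,"tz":-190,"ax":0,"ay":0,"az":0}
  ],
  "gripper": 85
}}

```text
time_s: 15.28
tcp_pos: [0.6377, -0.1915, 0.2319]
orientation: [0.0, 1.0, -0.0, -0.0]
ft_force: [-0.5, -0.2, -0.4]
finger_gap: 0.0849
grasp_force: 0.0
```

```bash
python3 - <<'E'
from h import *
from bench import r
s=r.state();print(s["tcp_pos"],s["orientation"],move(s,(.462,-.309,.23)))
a=[]
for n in("scene","wrist"):
    c=r.camera(n);pickle.dump(c,open(n+"4.pkl","wb"));a.append(c["image"][:,:,::-1])
cv2.imwrite("pics/c4.png",cv2.resize(np.hstack(a),(800,300)))
E
```

```text
[ 0.63774747 -0.19148805  0.23190789] [ 6.23105474e-05  9.99999970e-01 -1.27739158e-04 -2.00399071e-04] [-176.  118.    2.]
```

View pics/c4.png

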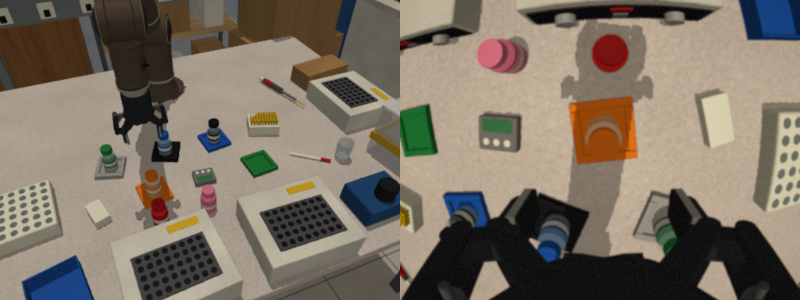

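Orange stands in the orange tray, green stands upright in the spare tray, and the green tray is free. Next I fetch the green bottle.

Call:
{"name": "carry_out", "arguments": {
  "targets": [
    {"tx":-45,"ty":30,"tz":0,"ax":0,"ay":0,"az":0},
    {"tx":-95,"ty":63,"tz":0,"ax":0,"ay":0,"az":0},
    {"tx":-140,"ty":94,"tz":0,"ax":0,"ay":0,"az":0},
    {"tx":-176,"ty":118,"tz":0,"ax":0,"ay":0,"az":0},
    {"tx":-176,"ty":118,"tz":40,"ax":0,"ay":0,"az":0},
    {"tx":-176,"ty":118,"tz":80,"ax":0,"ay":0,"az":0},
    {"tx":-176,"ty":118,"tz":115,"ax":0,"ay":0,"az":0},
    {"tx":-176,"ty":118,"tz":145,"ax":0,"ay":0,"az":0},
    {"tx":-176,"ty":118,"tz":175,"ax":0,"ay":0,"az":0},
    {"tx":-176,"ty":118,"tz":191,"ax":0,"ay":0,"az":0},
    {"tx":-176,"ty":118,"tz":191,"ax":0,"ay":0,"az":0}
  ]
}}

```text
time_s: 16.75
tcp_pos: [0.4611, -0.3088, 0.0398]
orientation: [-0.001, 1.0, -0.0, -0.001]
ft_force: [0.7, -0.3, -0.2]
finger_gap: 0.085
grasp_force: 0.0
```

Call:
{"name": "carry_out", "arguments": {
  "targets": [
    {"tx":0,"ty":0,"tz":0,"ax":0,"ay":0,"az":0},
    {"tx":0,"ty":0,"tz":0,"ax":0,"ay":0,"az":0},
    {"tx":0,"ty":0,"tz":0,"ax":0,"ay":0,"az":0},
    {"tx":0,"ty":0,"tz":0,"ax":0,"ay":0,"az":0},
    {"tx":0,"ty":0,"tz":0,"ax":0,"ay":0,"az":0},
    {"tx":0,"ty":0,"tz":0,"ax":0,"ay":0,"az":0},
    {"tx":0,"ty":0,"tz":0,"ax":0,"ay":0,"az":0},
    {"tx":0,"ty":0,"tz":0,"ax":0,"ay":0,"az":0}
  ],
  "gripper": 40
}}

```text
time_s: 17.75
tcp_pos: [0.4628, -0.3097, 0.0426]
orientation: [0.001, 1.0, -0.0, 0.001]
ft_force: [-1.5, 1.1, 6.2]
finger_gap: 0.0486
grasp_force: 41.5
```

Call:
{"name": "carry_out", "arguments": {
  "targets": [
    {"tx":0,"ty":0,"tz":-20,"ax":0,"ay":0,"az":0},
    {"tx":0,"ty":0,"tz":-60,"ax":0,"ay":0,"az":0},
    {"tx":0,"ty":0,"tz":-100,"ax":0,"ay":0,"az":0},
    {"tx":9,"ty":-25,"tz":-120,"ax":0,"ay":0,"az":0},
    {"tx":25,"ty":-70,"tz":-120,"ax":0,"ay":0,"az":0},
    {"tx":44,"ty":-120,"tz":-120,"ax":0,"ay":0,"az":0},
    {"tx":62,"ty":-170,"tz":-120,"ax":0,"ay":0,"az":0},
    {"tx":80,"ty":-220,"tz":-120,"ax":0,"ay":0,"az":0},
    {"tx":98,"ty":-270,"tz":-120,"ax":0,"ay":0,"az":0},
    {"tx":117,"ty":-320,"tz":-120,"ax":0,"ay":0,"az":0},
    {"tx":135,"ty":-370,"tz":-120,"ax":0,"ay":0,"az":0},
    {"tx":153,"ty":-420,"tz":-120,"ax":0,"ay":0,"az":0}
  ]
}}

```text
time_s: 19.25
tcp_pos: [0.6156, 0.1119, 0.1617]
orientation: [0.0, 1.0, -0.0, 0.0]
ft_force: [1.3, 0.6, -0.6]
finger_gap: 0.0486
grasp_force: 42.2
```

Call:
{"name": "carry_out", "arguments": {
  "targets": [
    {"tx":16,"ty":-45,"tz":0,"ax":0,"ay":0,"az":0},
    {"tx":27,"ty":-75,"tz":0,"ax":0,"ay":0,"az":0},
    {"tx":31,"ty":-85,"tz":0,"ax":0,"ay":0,"az":0},
    {"tx":31,"ty":-85,"tz":0,"ax":0,"ay":0,"az":0},
    {"tx":31,"ty":-85,"tz":0,"ax":0,"ay":0,"az":0},
    {"tx":31,"ty":-85,"tz":0,"ax":0,"ay":0,"az":0}
  ]
}}

```text
time_s: 20.0
tcp_pos: [0.6463, 0.1937, 0.1615]
orientation: [0.0, 1.0, -0.001, 0.0]
ft_force: [0.7, -0.4, -2.6]
finger_gap: 0.0486
grasp_force: 42.1
```

```bash
python3 - <<'E'
from h import *
from bench import r
s=r.state();print(s["tcp_pos"],s["orientation"],s["finger_gap"],move(s,(.645,.196,.043)))
E
```

```text
[0.64630748 0.19369653 0.16149537] [ 4.03600043e-04  9.99999308e-01 -1.10008492e-03  1.07258775e-04] 0.04862054008293989 [ -1.  -2. 118.]
```

Call:
{"name": "carry_out", "arguments": {
  "targets": [
    {"tx":0,"ty":-1,"tz":40,"ax":0,"ay":0,"az":0},
    {"tx":0,"ty":-1,"tz":75,"ax":0,"ay":0,"az":0},
    {"tx":0,"ty":-1,"tz":98,"ax":0,"ay":0,"az":0},
    {"tx":0,"ty":-1,"tz":110,"ax":0,"ay":0,"az":0},
    {"tx":0,"ty":-1,"tz":115,"ax":0,"ay":0,"az":0},
    {"tx":0,"ty":-1,"tz":118,"ax":0,"ay":0,"az":0},
    {"tx":0,"ty":-1,"tz":118,"ax":0,"ay":0,"az":0},
    {"tx":0,"ty":-1,"tz":118,"ax":0,"ay":0,"az":0}
  ]
}}

```text
time_s: 21.0
tcp_pos: [0.6466, 0.1967, 0.044]
orientation: [-0.0, 1.0, -0.0, 0.001]
ft_force: [-0.2, -0.0, -1.4]
finger_gap: 0.0489
grasp_force: 42.1
```

Call:
{"name": "carry_out", "arguments": {
  "targets": [
    {"tx":0,"ty":0,"tz":0,"ax":0,"ay":0,"az":0},
    {"tx":0,"ty":0,"tz":0,"ax":0,"ay":0,"az":0},
    {"tx":0,"ty":0,"tz":0,"ax":0,"ay":0,"az":0},
    {"tx":0,"ty":0,"tz":0,"ax":0,"ay":0,"az":0},
    {"tx":0,"ty":0,"tz":0,"ax":0,"ay":0,"az":0},
    {"tx":0,"ty":0,"tz":-30,"ax":0,"ay":0,"az":0},
    {"tx":0,"ty":0,"tz":-80,"ax":0,"ay":0,"az":0},
    {"tx":0,"ty":0,"tz":-140,"ax":0,"ay":0,"az":0},
    {"tx":0,"ty":0,"tz":-190,"ax":0,"ay":0,"az":0},
    {"tx":0,"ty":0,"tz":-190,"ax":0,"ay":0,"az":0},
    {"tx":0,"ty":0,"tz":-190,"ax":0,"ay":0,"az":0}
  ],
  "gripper": 85
}}

```text
time_s: 22.38
tcp_pos: [0.6459, 0.1963, 0.2329]
orientation: [0.0, 1.0, -0.0, -0.0]
ft_force: [-0.6, -0.2, 0.2]
finger_gap: 0.0848
grasp_force: 0.0
```

```bash
python3 - <<'E'
from h import *
from bench import r
s=r.state();print(s["tcp_pos"],s["orientation"],move(s,(.460,.094,.23)))
E
```

```text
[0.64587785 0.19631089 0.23286435] [ 1.94587445e-04  9.99999958e-01 -1.11216285e-04 -1.84175348e-04] [-186.  102.    3.]
```

Call:
{"name": "carry_out", "arguments": {
  "targets": [
    {"tx":-45,"ty":25,"tz":0,"ax":0,"ay":0,"az":0},
    {"tx":-95,"ty":52,"tz":0,"ax":0,"ay":0,"az":0},
    {"tx":-145,"ty":80,"tz":0,"ax":0,"ay":0,"az":0},
    {"tx":-186,"ty":102,"tz":2,"ax":0,"ay":0,"az":0},
    {"tx":-186,"ty":102,"tz":2,"ax":0,"ay":0,"az":0},
    {"tx":-186,"ty":102,"tz":2,"ax":0,"ay":0,"az":0},
    {"tx":-186,"ty":102,"tz":2,"ax":0,"ay":0,"az":0}
  ]
}}

```text
time_s: 23.25
tcp_pos: [0.4609, 0.0952, 0.2308]
orientation: [-0.0, 1.0, 0.0, -0.0]
ft_force: [0.1, 0.3, 0.7]
finger_gap: 0.085
grasp_force: 0.0
```

```bash
python3 - <<'E'
from h import *
from bench import r
s=r.state();print(s["tcp_pos"],s["orientation"],s["joint_pos"],move(s,(.460,.094,.04)))
c=r.camera("wrist");pickle.dump(c,open("w5.pkl","wb"));cv2.imwrite("pics/w5.png",c["image"][:,:,::-1])
E
```

```text
[0.46086319 0.09521354 0.23079372] [-2.69315043e-04  9.99999889e-01  2.10125882e-04 -3.24701564e-04] [ 0.03564201  0.17397145 -0.38402069  1.93619913  0.07418769  1.04549278
 -1.95078254] [ -1.   1. 191.]
```

View pics/w5.png

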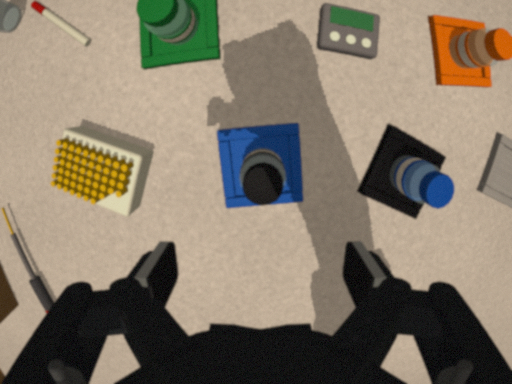

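Green is in the green tray. The black cap top is at about (264,184), and the blue tray corners are (218,129), (298,124), (302,202), (225,207). The black tray corners are (392,125), (445,156), (416,217), (359,184), and the blue cap top is at (437,190).

```bash
python3 - <<'E'
from h import *
c=pickle.load(open("w5.pkl","rb"))
for q in [[(218,129),(298,124),(302,202),(225,207)],[(392,125),(445,156),(416,217),(359,184)]]:
    P=[plane(c,p,.016,1) for p in q]
    print("tray",np.mean(P,0),np.linalg.norm(np.array(P)-np.roll(P,1,0),axis=1))
print(plane(c,(264,184.5),.1,1),plane(c,(437,190),.1,1))
E
```

```text
tray [0.46339314 0.09369207 0.016     ] [0.09883609 0.09604599 0.09826124 0.09815884]
tray [ 0.45962964 -0.09885657  0.016     ] [0.0879648  0.09657304 0.09610747 0.10539177]
[0.46256356 0.09087222 0.1       ] [ 0.45762179 -0.09707731  0.1       ]
```

Call:
{"name": "carry_out", "arguments": {
  "targets": [
    {"tx":1,"ty":2,"tz":40,"ax":0,"ay":0,"az":0},
    {"tx":1,"ty":2,"tz":80,"ax":0,"ay":0,"az":0},
    {"tx":1,"ty":2,"tz":115,"ax":0,"ay":0,"az":0},
    {"tx":1,"ty":2,"tz":145,"ax":0,"ay":0,"az":0},
    {"tx":1,"ty":2,"tz":175,"ax":0,"ay":0,"az":0},
    {"tx":1,"ty":2,"tz":190,"ax":0,"ay":0,"az":0},
    {"tx":1,"ty":2,"tz":190,"ax":0,"ay":0,"az":0},
    {"tx":1,"ty":2,"tz":190,"ax":0,"ay":0,"az":0}
  ]
}}

```text
time_s: 24.3
tcp_pos: [0.4619, 0.0929, 0.042]
orientation: [-0.0, 1.0, -0.0, 0.001]
ft_force: [-0.2, 0.0, 0.4]
finger_gap: 0.0847
grasp_force: 0.0
```

Call:
{"name": "carry_out", "arguments": {
  "targets": [
    {"tx":0,"ty":0,"tz":0,"ax":0,"ay":0,"az":0},
    {"tx":0,"ty":0,"tz":0,"ax":0,"ay":0,"az":0},
    {"tx":0,"ty":0,"tz":0,"ax":0,"ay":0,"az":0},
    {"tx":0,"ty":0,"tz":0,"ax":0,"ay":0,"az":0},
    {"tx":0,"ty":0,"tz":0,"ax":0,"ay":0,"az":0},
    {"tx":0,"ty":0,"tz":0,"ax":0,"ay":0,"az":0},
    {"tx":0,"ty":0,"tz":0,"ax":0,"ay":0,"az":0},
    {"tx":0,"ty":0,"tz":0,"ax":0,"ay":0,"az":0}
  ],
  "gripper": 40
}}

```text
time_s: 25.3
tcp_pos: [0.4617, 0.0927, 0.0423]
orientation: [0.0, 1.0, -0.0, 0.001]
ft_force: [-1.5, -1.6, 8.0]
finger_gap: 0.0484
grasp_force: 40.2
```

Call:
{"name": "carry_out", "arguments": {
  "targets": [
    {"tx":0,"ty":0,"tz":-20,"ax":0,"ay":0,"az":0},
    {"tx":0,"ty":0,"tz":-60,"ax":0,"ay":0,"az":0},
    {"tx":0,"ty":0,"tz":-105,"ax":0,"ay":0,"az":0},
    {"tx":0,"ty":10,"tz":-145,"ax":0,"ay":0,"az":0},
    {"tx":0,"ty":40,"tz":-150,"ax":0,"ay":0,"az":0},
    {"tx":0,"ty":90,"tz":-150,"ax":0,"ay":0,"az":0},
    {"tx":0,"ty":140,"tz":-150,"ax":0,"ay":0,"az":0},
    {"tx":0,"ty":190,"tz":-150,"ax":0,"ay":0,"az":0},
    {"tx":0,"ty":240,"tz":-150,"ax":0,"ay":0,"az":0},
    {"tx":0,"ty":290,"tz":-150,"ax":0,"ay":0,"az":0},
    {"tx":0,"ty":340,"tz":-150,"ax":0,"ay":0,"az":0},
    {"tx":0,"ty":380,"tz":-150,"ax":0,"ay":0,"az":0}
  ]
}}

```text
time_s: 26.8
tcp_pos: [0.4605, -0.2896, 0.1915]
orientation: [0.0, 1.0, -0.001, 0.0]
ft_force: [1.4, 0.2, -2.1]
finger_gap: 0.0488
grasp_force: 41.9
```

Call:
{"name": "carry_out", "arguments": {
  "targets": [
    {"tx":0,"ty":21,"tz":0,"ax":0,"ay":0,"az":0},
    {"tx":0,"ty":21,"tz":0,"ax":0,"ay":0,"az":0},
    {"tx":0,"ty":21,"tz":0,"ax":0,"ay":0,"az":0},
    {"tx":0,"ty":21,"tz":0,"ax":0,"ay":0,"az":0},
    {"tx":0,"ty":21,"tz":0,"ax":0,"ay":0,"az":0}
  ]
}}

```text
time_s: 27.42
tcp_pos: [0.4614, -0.3075, 0.1915]
orientation: [-0.0, 1.0, 0.001, 0.0]
ft_force: [0.9, -0.2, -1.3]
finger_gap: 0.0485
grasp_force: 41.9
```

```bash
python3 - <<'E'
from h import *
from bench import r
s=r.state();print(s["tcp_pos"],s["orientation"],s["finger_gap"],move(s,(.462,-.309,.044)))
E
```

```text
[ 0.46140475 -0.30745407  0.19145745] [-2.66128929e-05  9.99999754e-01  6.93081991e-04  1.03223277e-04] 0.048455686382865536 [  1.   2. 147.]
```

Call:
{"name": "carry_out", "arguments": {
  "targets": [
    {"tx":0,"ty":1,"tz":40,"ax":0,"ay":0,"az":0},
    {"tx":0,"ty":1,"tz":80,"ax":0,"ay":0,"az":0},
    {"tx":0,"ty":1,"tz":110,"ax":0,"ay":0,"az":0},
    {"tx":0,"ty":1,"tz":130,"ax":0,"ay":0,"az":0},
    {"tx":0,"ty":1,"tz":140,"ax":0,"ay":0,"az":0},
    {"tx":0,"ty":1,"tz":145,"ax":0,"ay":0,"az":0},
    {"tx":0,"ty":1,"tz":148,"ax":0,"ay":0,"az":0},
    {"tx":0,"ty":1,"tz":148,"ax":0,"ay":0,"az":0},
    {"tx":0,"ty":1,"tz":148,"ax":0,"ay":0,"az":0}
  ]
}}

```text
time_s: 28.55
tcp_pos: [0.4614, -0.3097, 0.0438]
orientation: [0.0, 1.0, -0.0, 0.0]
ft_force: [-0.1, 0.8, -1.0]
finger_gap: 0.0488
grasp_force: 41.9
```

Call:
{"name": "carry_out", "arguments": {
  "targets": [
    {"tx":0,"ty":0,"tz":0,"ax":0,"ay":0,"az":0},
    {"tx":0,"ty":0,"tz":0,"ax":0,"ay":0,"az":0},
    {"tx":0,"ty":0,"tz":0,"ax":0,"ay":0,"az":0},
    {"tx":0,"ty":0,"tz":0,"ax":0,"ay":0,"az":0},
    {"tx":0,"ty":0,"tz":0,"ax":0,"ay":0,"az":0},
    {"tx":0,"ty":0,"tz":-30,"ax":0,"ay":0,"az":0},
    {"tx":0,"ty":0,"tz":-80,"ax":0,"ay":0,"az":0},
    {"tx":0,"ty":0,"tz":-140,"ax":0,"ay":0,"az":0},
    {"tx":0,"ty":0,"tz":-190,"ax":0,"ay":0,"az":0},
    {"tx":0,"ty":0,"tz":-190,"ax":0,"ay":0,"az":0},
    {"tx":0,"ty":0,"tz":-190,"ax":0,"ay":0,"az":0}
  ],
  "gripper": 85
}}

```text
time_s: 29.92
tcp_pos: [0.4606, -0.3093, 0.2328]
orientation: [-0.0, 1.0, -0.0, -0.0]
ft_force: [0.1, 0.8, -0.2]
finger_gap: 0.0848
grasp_force: 0.0
```

```bash
python3 - <<'E'
from h import *
from bench import r
s=r.state();print(s["tcp_pos"],s["orientation"],move(s,(.456,-.101,.23)))
E
```

```text
[ 0.46064928 -0.30928477  0.23279218] [-7.20801662e-05  9.99999956e-01 -1.32798814e-04 -2.55056723e-04] [  -5. -208.    3.]
```

Call:
{"name": "carry_out", "arguments": {
  "targets": [
    {"tx":-1,"ty":-45,"tz":0,"ax":0,"ay":0,"az":0},
    {"tx":-2,"ty":-95,"tz":0,"ax":0,"ay":0,"az":0},
    {"tx":-3,"ty":-150,"tz":0,"ax":0,"ay":0,"az":0},
    {"tx":-5,"ty":-208,"tz":2,"ax":0,"ay":0,"az":0},
    {"tx":-5,"ty":-208,"tz":2,"ax":0,"ay":0,"az":0},
    {"tx":-5,"ty":-208,"tz":2,"ax":0,"ay":0,"az":0},
    {"tx":-5,"ty":-208,"tz":2,"ax":0,"ay":0,"az":0}
  ]
}}

```text
time_s: 30.8
tcp_pos: [0.4558, -0.1028, 0.2306]
orientation: [-0.0, 1.0, -0.001, -0.001]
ft_force: [-0.1, -0.2, 0.2]
finger_gap: 0.0848
grasp_force: 0.0
```

```bash
python3 - <<'E'
from h import *
from bench import r
s=r.state();print(s["tcp_pos"],s["orientation"],s["joint_pos"])
c=r.camera("wrist");pickle.dump(c,open("w6.pkl","wb"));im=c["image"];cv2.imwrite("pics/w6.png",im[:,:,::-1])
h=cv2.cvtColor(im,cv2.COLOR_RGB2HSV);m=(h[...,0]>=100)&(h[...,0]<=125)&(h[...,1]>190)&(h[...,2]>60)
print([(a,b) for a,b,_ in comp(m,(260,184),30)])
E
```

```text
[ 0.45575351 -0.10275004  0.23055812] [-3.73739107e-06  9.99999099e-01 -1.15522591e-03 -6.84211961e-04] [ 0.36104635  0.15884024 -0.27126638  1.94901387  0.04926266  1.0413488
 -1.50502744]
[(np.int32(1231), array([260.09179529, 184.77741673]))]
```

View pics/w6.png

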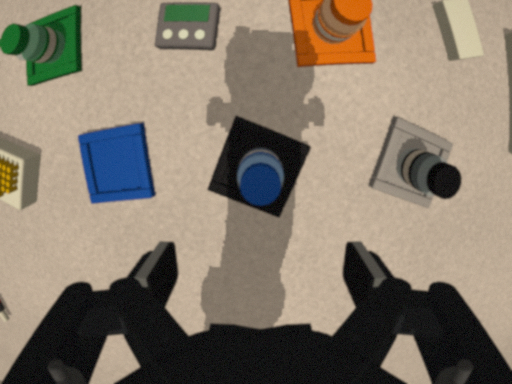

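The black bottle stands in the spare tray, the blue tray at (116,163) is free, and the blue cap is at (260,185). The black tray corners are (238,117), (310,148), (279,216) and (209,187).

```bash
python3 - <<'E'
from h import *
c=pickle.load(open("w6.pkl","rb"))
for q in [[(79,134),(143,122),(154,196),(91,203)],[(238,117),(310,148),(279,216),(209,187)]]:
    P=[plane(c,p,.016,1) for p in q]
    print("tray",np.mean(P,0),np.linalg.norm(np.array(P)-np.roll(P,1,0),axis=1))
print(plane(c,(260,184.8),.1,1),plane(c,(444,181),.1,1))
E
```

```text
tray [0.4642599  0.08926783 0.016     ] [0.09864338 0.10023694 0.09692586 0.1016907 ]
tray [ 0.45636703 -0.10219359  0.016     ] [0.09416526 0.09448108 0.09503189 0.09638797]
[ 0.45714594 -0.10335899  0.1       ] [ 0.46211719 -0.30296324  0.1       ]
```

Call:
{"name": "carry_out", "arguments": {
  "targets": [
    {"tx":1,"ty":0,"tz":40,"ax":0,"ay":0,"az":0},
    {"tx":1,"ty":0,"tz":80,"ax":0,"ay":0,"az":0},
    {"tx":1,"ty":0,"tz":115,"ax":0,"ay":0,"az":0},
    {"tx":1,"ty":0,"tz":145,"ax":0,"ay":0,"az":0},
    {"tx":1,"ty":0,"tz":175,"ax":0,"ay":0,"az":0},
    {"tx":1,"ty":0,"tz":190,"ax":0,"ay":0,"az":0},
    {"tx":1,"ty":0,"tz":190,"ax":0,"ay":0,"az":0},
    {"tx":1,"ty":0,"tz":190,"ax":0,"ay":0,"az":0}
  ]
}}

```text
time_s: 31.85
tcp_pos: [0.4578, -0.1017, 0.0421]
orientation: [0.0, 1.0, -0.0, 0.001]
ft_force: [0.7, 0.8, 0.3]
finger_gap: 0.085
grasp_force: 0.0
```

Call:
{"name": "carry_out", "arguments": {
  "targets": [
    {"tx":0,"ty":0,"tz":0,"ax":0,"ay":0,"az":0},
    {"tx":0,"ty":0,"tz":0,"ax":0,"ay":0,"az":0},
    {"tx":0,"ty":0,"tz":0,"ax":0,"ay":0,"az":0},
    {"tx":0,"ty":0,"tz":0,"ax":0,"ay":0,"az":0},
    {"tx":0,"ty":0,"tz":0,"ax":0,"ay":0,"az":0},
    {"tx":0,"ty":0,"tz":0,"ax":0,"ay":0,"az":0},
    {"tx":0,"ty":0,"tz":0,"ax":0,"ay":0,"az":0},
    {"tx":0,"ty":0,"tz":0,"ax":0,"ay":0,"az":0}
  ],
  "gripper": 40
}}

```text
time_s: 32.85
tcp_pos: [0.4576, -0.1017, 0.0423]
orientation: [0.0, 1.0, -0.0, 0.001]
ft_force: [-2.6, 0.5, 8.8]
finger_gap: 0.0489
grasp_force: 40.0
```

Next, to the blue tray (.464, .093): dx +6, ty -195.

Call:
{"name": "carry_out", "arguments": {
  "targets": [
    {"tx":0,"ty":0,"tz":-20,"ax":0,"ay":0,"az":0},
    {"tx":0,"ty":0,"tz":-60,"ax":0,"ay":0,"az":0},
    {"tx":0,"ty":0,"tz":-100,"ax":0,"ay":0,"az":0},
    {"tx":0,"ty":-15,"tz":-110,"ax":0,"ay":0,"az":0},
    {"tx":2,"ty":-55,"tz":-110,"ax":0,"ay":0,"az":0},
    {"tx":3,"ty":-100,"tz":-110,"ax":0,"ay":0,"az":0},
    {"tx":4,"ty":-145,"tz":-110,"ax":0,"ay":0,"az":0},
    {"tx":6,"ty":-180,"tz":-110,"ax":0,"ay":0,"az":0},
    {"tx":6,"ty":-195,"tz":-110,"ax":0,"ay":0,"az":0},
    {"tx":6,"ty":-195,"tz":-110,"ax":0,"ay":0,"az":0},
    {"tx":6,"ty":-195,"tz":-110,"ax":0,"ay":0,"az":0},
    {"tx":6,"ty":-195,"tz":-110,"ax":0,"ay":0,"az":0}
  ]
}}

```text
time_s: 34.35
tcp_pos: [0.4632, 0.0921, 0.1512]
orientation: [0.0, 1.0, -0.001, -0.0]
ft_force: [-0.7, -0.7, -2.1]
finger_gap: 0.0487
grasp_force: 42.0
```

```bash
python3 - <<'E'
from h import *
from bench import r
s=r.state();print(s["tcp_pos"],s["orientation"],s["finger_gap"],move(s,(.464,.093,.044)))
E
```

```text
[0.46318231 0.09205992 0.15115796] [ 3.13241419e-04  9.99999207e-01 -1.21509099e-03 -1.08055650e-04] 0.048668829657439044 [  1.  -1. 107.]
```

Call:
{"name": "carry_out", "arguments": {
  "targets": [
    {"tx":0,"ty":0,"tz":35,"ax":0,"ay":0,"az":0},
    {"tx":0,"ty":0,"tz":65,"ax":0,"ay":0,"az":0},
    {"tx":0,"ty":0,"tz":88,"ax":0,"ay":0,"az":0},
    {"tx":0,"ty":0,"tz":100,"ax":0,"ay":0,"az":0},
    {"tx":0,"ty":0,"tz":105,"ax":0,"ay":0,"az":0},
    {"tx":0,"ty":0,"tz":108,"ax":0,"ay":0,"az":0},
    {"tx":0,"ty":0,"tz":108,"ax":0,"ay":0,"az":0},
    {"tx":0,"ty":0,"tz":108,"ax":0,"ay":0,"az":0}
  ]
}}

```text
time_s: 35.35
tcp_pos: [0.4635, 0.0936, 0.0438]
orientation: [-0.0, 1.0, -0.0, 0.0]
ft_force: [-0.3, -0.8, -2.4]
finger_gap: 0.0487
grasp_force: 42.0
```

Call:
{"name": "carry_out", "arguments": {
  "targets": [
    {"tx":0,"ty":0,"tz":0,"ax":0,"ay":0,"az":0},
    {"tx":0,"ty":0,"tz":0,"ax":0,"ay":0,"az":0},
    {"tx":0,"ty":0,"tz":0,"ax":0,"ay":0,"az":0},
    {"tx":0,"ty":0,"tz":0,"ax":0,"ay":0,"az":0},
    {"tx":0,"ty":0,"tz":0,"ax":0,"ay":0,"az":0},
    {"tx":0,"ty":0,"tz":-30,"ax":0,"ay":0,"az":0},
    {"tx":0,"ty":0,"tz":-80,"ax":0,"ay":0,"az":0},
    {"tx":0,"ty":0,"tz":-140,"ax":0,"ay":0,"az":0},
    {"tx":0,"ty":0,"tz":-190,"ax":0,"ay":0,"az":0},
    {"tx":0,"ty":0,"tz":-190,"ax":0,"ay":0,"az":0},
    {"tx":0,"ty":0,"tz":-190,"ax":0,"ay":0,"az":0}
  ],
  "gripper": 85
}}

```text
time_s: 36.72
tcp_pos: [0.4628, 0.0933, 0.2328]
orientation: [0.0, 1.0, -0.0, -0.0]
ft_force: [-0.1, -0.2, -0.1]
finger_gap: 0.0848
grasp_force: 0.0
```

```bash
python3 - <<'E'
from h import *
from bench import r
s=r.state();print(s["tcp_pos"],s["orientation"],move(s,(.461,-.309,.23)))
E
```

```text
[0.46279906 0.09332188 0.23283454] [ 1.86526903e-04  9.99999959e-01 -1.76243801e-04 -1.26243922e-04] [ -2. 402.   3.]
```

Call:
{"name": "carry_out", "arguments": {
  "targets": [
    {"tx":0,"ty":40,"tz":0,"ax":0,"ay":0,"az":0},
    {"tx":0,"ty":90,"tz":0,"ax":0,"ay":0,"az":0},
    {"tx":0,"ty":145,"tz":0,"ax":0,"ay":0,"az":0},
    {"tx":0,"ty":200,"tz":0,"ax":0,"ay":0,"az":0},
    {"tx":0,"ty":255,"tz":0,"ax":0,"ay":0,"az":0},
    {"tx":-1,"ty":310,"tz":0,"ax":0,"ay":0,"az":0},
    {"tx":-2,"ty":360,"tz":0,"ax":0,"ay":0,"az":0},
    {"tx":-2,"ty":402,"tz":0,"ax":0,"ay":0,"az":0},
    {"tx":-2,"ty":402,"tz":2,"ax":0,"ay":0,"az":0},
    {"tx":-2,"ty":402,"tz":2,"ax":0,"ay":0,"az":0}
  ]
}}

```text
time_s: 37.98
tcp_pos: [0.4605, -0.3072, 0.2294]
orientation: [-0.001, 1.0, 0.0, -0.001]
ft_force: [0.2, 1.6, 0.3]
finger_gap: 0.0849
grasp_force: 0.0
```

Call:
{"name": "carry_out", "arguments": {
  "targets": [
    {"tx":0,"ty":0,"tz":40,"ax":0,"ay":0,"az":0},
    {"tx":0,"ty":0,"tz":80,"ax":0,"ay":0,"az":0},
    {"tx":0,"ty":0,"tz":115,"ax":0,"ay":0,"az":0},
    {"tx":0,"ty":0,"tz":145,"ax":0,"ay":0,"az":0},
    {"tx":0,"ty":0,"tz":175,"ax":0,"ay":0,"az":0},
    {"tx":0,"ty":0,"tz":190,"ax":0,"ay":0,"az":0},
    {"tx":0,"ty":0,"tz":190,"ax":0,"ay":0,"az":0},
    {"tx":0,"ty":0,"tz":190,"ax":0,"ay":0,"az":0}
  ]
}}

```text
time_s: 38.98
tcp_pos: [0.4618, -0.3084, 0.0423]
orientation: [0.0, 1.0, 0.0, 0.001]
ft_force: [-0.4, -0.6, 0.5]
finger_gap: 0.085
grasp_force: 0.0
```

Call:
{"name": "carry_out", "arguments": {
  "targets": [
    {"tx":0,"ty":0,"tz":0,"ax":0,"ay":0,"az":0},
    {"tx":0,"ty":0,"tz":0,"ax":0,"ay":0,"az":0},
    {"tx":0,"ty":0,"tz":0,"ax":0,"ay":0,"az":0},
    {"tx":0,"ty":0,"tz":0,"ax":0,"ay":0,"az":0},
    {"tx":0,"ty":0,"tz":0,"ax":0,"ay":0,"az":0},
    {"tx":0,"ty":0,"tz":0,"ax":0,"ay":0,"az":0},
    {"tx":0,"ty":0,"tz":0,"ax":0,"ay":0,"az":0},
    {"tx":0,"ty":0,"tz":0,"ax":0,"ay":0,"az":0}
  ],
  "gripper": 40
}}

```text
time_s: 39.98
tcp_pos: [0.4615, -0.3088, 0.0424]
orientation: [0.0, 1.0, -0.0, 0.001]
ft_force: [-1.2, 0.7, 6.5]
finger_gap: 0.0489
grasp_force: 40.6
```

Next, to the black tray (.4575, -.0995): dx -4, ty -209.

Call:
{"name": "carry_out", "arguments": {
  "targets": [
    {"tx":0,"ty":0,"tz":-20,"ax":0,"ay":0,"az":0},
    {"tx":0,"ty":0,"tz":-60,"ax":0,"ay":0,"az":0},
    {"tx":0,"ty":0,"tz":-100,"ax":0,"ay":0,"az":0},
    {"tx":0,"ty":-15,"tz":-110,"ax":0,"ay":0,"az":0},
    {"tx":-2,"ty":-55,"tz":-110,"ax":0,"ay":0,"az":0},
    {"tx":-3,"ty":-100,"tz":-110,"ax":0,"ay":0,"az":0},
    {"tx":-4,"ty":-150,"tz":-110,"ax":0,"ay":0,"az":0},
    {"tx":-4,"ty":-190,"tz":-110,"ax":0,"ay":0,"az":0},
    {"tx":-4,"ty":-209,"tz":-110,"ax":0,"ay":0,"az":0},
    {"tx":-4,"ty":-209,"tz":-110,"ax":0,"ay":0,"az":0},
    {"tx":-4,"ty":-209,"tz":-110,"ax":0,"ay":0,"az":0},
    {"tx":-4,"ty":-209,"tz":-110,"ax":0,"ay":0,"az":0}
  ]
}}

```text
time_s: 41.48
tcp_pos: [0.4569, -0.1004, 0.151]
orientation: [0.0, 1.0, -0.001, -0.0]
ft_force: [-0.0, 0.3, -1.3]
finger_gap: 0.0489
grasp_force: 41.9
```

```bash
python3 - <<'E'
from h import *
from bench import r
s=r.state();print(s["tcp_pos"],s["orientation"],s["finger_gap"],move(s,(.4575,-.0995,.044)))
E
```

```text
[ 0.45686481 -0.10044452  0.1510273 ] [ 9.81671345e-05  9.99999535e-01 -9.28329947e-04 -2.42031880e-04] 0.04885602226201853 [  1.  -1. 107.]
```

Call:
{"name": "carry_out", "arguments": {
  "targets": [
    {"tx":0,"ty":0,"tz":35,"ax":0,"ay":0,"az":0},
    {"tx":0,"ty":0,"tz":65,"ax":0,"ay":0,"az":0},
    {"tx":0,"ty":0,"tz":88,"ax":0,"ay":0,"az":0},
    {"tx":0,"ty":0,"tz":100,"ax":0,"ay":0,"az":0},
    {"tx":0,"ty":0,"tz":105,"ax":0,"ay":0,"az":0},
    {"tx":0,"ty":0,"tz":108,"ax":0,"ay":0,"az":0},
    {"tx":0,"ty":0,"tz":108,"ax":0,"ay":0,"az":0},
    {"tx":0,"ty":0,"tz":108,"ax":0,"ay":0,"az":0}
  ]
}}

```text
time_s: 42.48
tcp_pos: [0.4575, -0.0995, 0.0438]
orientation: [0.0, 1.0, -0.0, 0.001]
ft_force: [0.2, -0.0, -1.6]
finger_gap: 0.0486
grasp_force: 41.9
```

Call:
{"name": "carry_out", "arguments": {
  "targets": [
    {"tx":0,"ty":0,"tz":0,"ax":0,"ay":0,"az":0},
    {"tx":0,"ty":0,"tz":0,"ax":0,"ay":0,"az":0},
    {"tx":0,"ty":0,"tz":0,"ax":0,"ay":0,"az":0},
    {"tx":0,"ty":0,"tz":0,"ax":0,"ay":0,"az":0},
    {"tx":0,"ty":0,"tz":0,"ax":0,"ay":0,"az":0},
    {"tx":0,"ty":0,"tz":-30,"ax":0,"ay":0,"az":0},
    {"tx":0,"ty":0,"tz":-80,"ax":0,"ay":0,"az":0},
    {"tx":0,"ty":0,"tz":-140,"ax":0,"ay":0,"az":0},
    {"tx":0,"ty":0,"tz":-190,"ax":0,"ay":0,"az":0},
    {"tx":0,"ty":0,"tz":-190,"ax":0,"ay":0,"az":0},
    {"tx":0,"ty":0,"tz":-190,"ax":0,"ay":0,"az":0}
  ],
  "gripper": 85
}}

```text
time_s: 43.85
tcp_pos: [0.4567, -0.0994, 0.2328]
orientation: [0.0, 1.0, -0.0, -0.0]
ft_force: [-0.1, 0.0, -0.5]
finger_gap: 0.0851
grasp_force: 0.0
```

```bash
python3 - <<'E'
from h import *
from bench import r
s=r.state();print(s["time_s"],s["tcp_pos"])
a=[]
for n in("side","wrist"):
    c=r.camera(n);pickle.dump(c,open(n+"7.pkl","wb"));a.append(c["image"][:,:,::-1])
cv2.imwrite("pics/c7.png",cv2.resize(np.hstack(a),(800,300)))
E
```

```text
43.85 [ 0.45669718 -0.09943254  0.23282275]
```

View pics/c7.png

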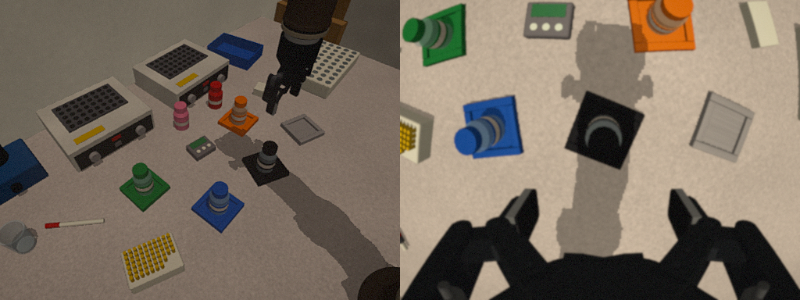

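Both views show all four bottles upright in their own trays, the spare tray empty and the tip rack in place. I'll hand the job in.

```bash
python3 -c "
from bench import r
print(r.close_job())"
```

```text
the job is handed in; nothing more can be done
None
```

All four bottles stand upright in the trays of their own cap colour, the spare tray is empty and the tip rack is where it was; the job was handed in at about 44 s, but no verdict came back.

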